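# Seat the inspection lens in its three-point mount

### The job

Pick up the brass-rimmed black lens and seat it in the three-point mount: above the lips, push the red spring plunger back with the lens's rim, lower the lens gently by feel until it bears on the brass pads (the stage height is not known), and let the spring slide it home under both blue lips against the two ball stops. Then press lightly on its top with the fingers, so that it beds down level on all its contacts and cannot rock, and withdraw. Never press hard on the mount (about 5 N is plenty, 20 N too much), do not drop or tip the lens, and leave the other things on the bench undisturbed.

Things in the scene. Friction and masses are not known exactly. Their poses are not given: they have to be found in the camera images.
- lens: Loose lens, upright on the bench: brass rim (flange) 52 mm across, 5 mm thick, at the bottom; above it a black barrel 38 mm across with a greenish cover glass on top (safe to press lightly); 40 mm high in all, about 160 g, round about z. Origin: centre of the rim's underside; z up. Grip the barrel 20 to 30 mm above the origin, fingertips above the rim; a 30 N grip does no harm.
- mount: Three-point mount, fixed to the bench: dark steel foot 130 (x) x 100 x 12 mm with a grey round stage, 84 mm across, above it. Origin: centre of the foot's underside, on the seated lens's axis; z up; x points from the red plunger (-x side) to the two ball stops (+x side). Nothing stands beside the seated lens along +-y: put the fingers there.
- foot_centre (a point): Centre of the mount foot's top, 12 mm above the bench, on the mount's axis; axes as the mount's. Above it the lens rests on three polished brass balls (the seat), 19 mm from the axis, at 180 and +-50 degrees from x. Their tops are 6 mm above the stage and 41 to 59 mm above the bench: the stage is locked, stiff, at an unmeasured height in that range, different each time. Find it by feel.
- foot_stop_edge (a point): Middle of the foot's top edge on the +x side, 65 mm from the axis; axes as the mount's. The stops, at +-35 degrees from x: steel balls touching the seated rim, on blue posts 10 mm wide (ending 40 mm from the axis) with lips 3 mm in over the rim, underside 7 mm, top 10 mm above the seat. To pass the lips the lens must stand 4.5 to 8 mm towards -x of its seated place.
- plunger (a joint): Push-back of the red spring plunger in m: 0 at rest, 0.012 at its hard stop, growing towards the mount's -x; 0.003 with the lens seated. Its flat face, 16 mm wide, looks to +x, is 23 mm from the axis at 0 and reaches up to 41 mm above the seat: the rim can push it while still above the lips. 2 N at rest, 0.25 N more per mm; the spring slides the freed lens home.
- jar: Bystander: white jar with steel lid, 48 mm across, 85 mm high; origin centre of its underside.
- tape: Bystander: roll of white tape lying flat, 54 mm across, 18 mm high; origin centre of underside.
- screwdriver: Bystander: red-handled screwdriver lying on the bench, 150 mm long, along its x.
- tweezers: Bystander: steel tweezers lying on the bench, 125 mm long along their x, 8 mm high.
- phone: Bystander: opened phone, 145 x 70 x 11 mm, long along its x; origin centre of underside.
- cap: Bystander: grey lens cap, 42 mm across, 12 mm high; origin centre of underside.
- toolcup: Bystander: white cup, 72 mm across, 90 mm high; origin centre of underside.
Mind the look-alikes: they are no part of the job. What is shaped like the lens but purple is not meant.

How it is judged (in metres and radians):
On the way, in this order (a step that is already met when the one before it is completed fails the run):
1. the lens is held clear above the bench (height (world z) of lens above 0.045 m and contact force between lens and the fingers above 1 N), for 0.2 s.
2. the held lens pushes the plunger back, over the mount (value of joint plunger above 0.0065 m and horizontal distance between lens and mount below 0.012 m and contact force between lens and the fingers above 1 N), for 0.2 s.
3. the fingers press the lens down on all three pads, home against the stops (horizontal distance between lens and mount below 0.002 m and value of joint plunger below 0.0045 m and contact force between lens and the fingers above 1.5 N and contact force between lens and stage_c4 above 0.4 N and contact force between lens and stage_c5 above 0.4 N and contact force between lens and stage_c6 above 0.4 N), for 0.1 s.
At the end, for the whole second after the job is handed in: The lens is at rest and released, its axis within 1.5 mm of the mount's axis in x and y, level within 0.03 rad, bearing on all three pads (more than 0.03 N each) and on both ball stops (more than 0.1 N each), and held by the plunger, which reads 1.5 to 4.5 mm (x of lens in the frame of mount between -0.0015 and 0.0015 m and y of lens in the frame of mount between -0.0015 and 0.0015 m and angle between lens's own z axis and vertical below 0.03 rad and value of joint plunger between 0.0015 and 0.0045 m and contact force between lens and stage_c4 above 0.03 N and contact force between lens and stage_c5 above 0.03 N and contact force between lens and stage_c6 above 0.03 N and contact force between lens and stage_c7 above 0.1 N and contact force between lens and stage_c10 above 0.1 N and linear speed of lens below 0.005 m/s and angular speed of lens below 0.05 rad/s); the robot touches nothing.
It fails at once if the lens is pressed on the mount with more than 30 N in all (at rest its contacts already add up to about 7 N) (contact force between lens and mount above 30 N).
It fails at once if the robot itself pushes the mount with more than 10 N (contact force between any of the fingers, the arm and mount above 10 N).
It fails at once if the lens is tipped by more than 0.6 rad (angle between lens's own z axis and vertical above 0.6 rad).
It fails at once if the lens is dropped: it moves faster than 0.7 m/s out of the fingers (linear speed of lens above 0.7 m/s and not (contact force between lens and the fingers above 0.1 N)).
It fails at once if a bystander is moved by more than 15 mm (distance of any of jar, tape, screwdriver, tweezers, phone, cap, toolcup from where it was at the start of the episode above 0.015 m).
It also fails if it takes over 58 s, if anything falls off the work surface, if the arm or the gripper's body presses on something with over 40 N, if the wrist force passes 120 N, or if a joint passes its speed limit or range.

### The arm

A 7-joint arm with a two-finger parallel gripper is mounted at the origin on the work surface. World frame = base frame: x ahead of the robot, y to its left, z up, the work surface at z = 0. Lengths are in mm, angles in degrees, forces in N, time in s.
With the tool pointing down it reaches from about 400 to 925 mm from the base axis. Payload 4.1 kg.
Tool frame: the origin (TCP) lies midway between the tips of the shut fingers; the grasp point (between the pads) lies 19 mm behind it; y points along the fingers, x is the direction in which the jaws open and shut, and the axes are right-handed (so a half turn about y gives the same grasp; the last joint's range is limited). The gripper opens to 85 mm and grips with 20 to 120 N. Pads are 22 mm wide; open, the fingers measure 114 mm over their backs; the gripper's body (76 mm by 85 mm) begins 54 mm behind the grasp point. The pads swing forward as they close: fully open they stand 13 mm farther back than shut.
Start: joints at [65.145, 22.827, 2.584, 88.041, -1.071, 69.15, -2.905], TCP at [213.615, -613.932, 231.347] pointing down, gripper open.
Joint ranges: [-161.44, 161.44], [-28.35, 127.94], [-78.24, 83.42], [0, 140.83], [-78.03, 258.03], [13.02, 114.36], [-168.23, 168.23]. Speed limits (degrees/s): [147.25, 147.25, 180, 180, 180, 180, 180].

### API

Orientations are given as [roll, pitch, yaw] about the fixed x, y, z axes, in that order (R = Rz(yaw) Ry(pitch) Rx(roll)).
In Python, from workcell import arm gives the robot as it stands.
- The arm moves only by the tool play_rows, never from a script. Its argument "plan" is a list that holds one entry, the list of rows, each a list of 5 numbers: the closure in counts, from 0 (fully open) to 255 (shut), then the shift along the world's x, y, z in cm, then the turn about the world's z in degrees. A call has 1 to 20 rows; each row shifts and turns the commanded pose from where the row before left it; what a row does not reach is not made up. A row lasts 1/10 s, in which the tool goes at most 50 mm and 8.59 degrees, less where a joint would pass 70% of its speed; a pose out of reach is approached as far as the arm can. A call is refused whole if a number of a shift passes 5 or a number of a turn 8.59, either way. A call with a gripper value outside its range is refused whole. The fingers move at their own pace and stop on an object; the grip force is fixed at half the most. Time passes only in rows, so rows that do not move let the fingers close. It gives the time, the measured TCP pose, the force and the opening at its end, in the units of the state.
- arm.get_obs(): the state, without advancing time (a new reading comes with each control period).
- arm.get_image(name): name is "scene" or "side" or "wrist"; returns the picture (480x640x3 uint8, red, green, blue); there is no depth.
- arm.camera_params(name): a dict with "fx", "fy", "cx", "cy" (pixels), "extrinsics" (4x4, takes a point from camera to world coordinates). Camera axes: x right, y down, z forward; pixel columns grow to the right and rows downward; lengths in mm; the calibration is good to about 2 mm. A picture is of the moment at which its call begins: read the wrist's pose just before it. camera_params takes no time and is no camera call; for the wrist camera it gives the pose at the moment of the call.
- arm.finish_job(): hands the job in, once; it reports no verdict.
Trained networks look in the newest picture that a camera, given by its name, has taken for a name from the list of things; names that differ only in an ending like _2 or _b are one class to them, and where a whole thing is asked for, a point or a joint stands for the part that bears it (a point fixed in the world has none). Each returns a list of dicts, best first, with "confidence" (0 to 1); they miss things now and then, are a little off and sometimes report something else, mostly with a low value. They report only what shows in the picture. A call takes as long as a camera call. They do not tell look-alikes from the thing itself.
- arm.find_in(thing, camera): "location" ([column, row] as shares, 0 to 1, of the picture: columns of its width, rows of its height, amid what is visible of it).
The state is a dict: "t": time; "qpos": joint angles; "qd": joint speeds; "tau": joint torques, N m; "tcp_pos": TCP position; "orientation": TCP orientation; "force": force on the tool from outside, world axes, zero at the start; "moment": the same for the moment, N m; "finger_gap": opening from 0.0 (shut) to 1.0 (fully open).
Only numpy, scipy, OpenCV 4.12 (cv2) and the standard library are available. Lean on these libraries where they do the work, as an engineer would, in place of code of your own. Each camera call takes 0.05 s, during which the arm holds its last target. There are 200 camera calls.

## Working session

There is one attempt and no reset: what is moved stays moved. The work goes in short steps, Python scripts to look and compute and a tool call to move; the robot and the scene stay as the last step left them, time stands still between calls to the robot, and variables do not carry over. Pictures are saved under pics/ and viewed, about 8 in all and at most 12, crops included, and the job is handed in when it is done.

Besides the shell and the picture viewer there is one more tool, called after ">>>" as a command line: name --argument value ..., lists and objects as JSON in quotes. play_rows: Moves the arm, as the interface text tells. Its arguments: {"type":"object","properties":{"plan":{"type":"array","items":{"type":"array","items":{"type":"array","items":{"type":"number"}}}}},"required":["plan"]}

```bash
mkdir -p pics; cat > h.py <<'E'
from workcell import arm
import numpy as np, cv2
def ray(cam,u,v,z,P=None):
    P=P or arm.camera_params(cam); E=np.array(P["extrinsics"])
    d=E[:3,:3]@np.array([(u-P["cx"])/P["fx"],(v-P["cy"])/P["fy"],1]); o=E[:3,3]
    return o+d*(z-o[2])/d[2]
def proj(cam,p,P=None):
    P=P or arm.camera_params(cam); E=np.array(P["extrinsics"])
    c=E[:3,:3].T@(np.array(p,float)-E[:3,3]); return [P["fx"]*c[0]/c[2]+P["cx"],P["fy"]*c[1]/c[2]+P["cy"]]
def save(cam,n):
    im=arm.get_image(cam); cv2.imwrite(f"pics/{n}.png",im[:,:,::-1]); return im
E
python3 - <<'E'
from h import *
for c in ["scene","side"]:
    save(c,c+"0")
    print(c,np.round(arm.camera_params(c)["extrinsics"],2).tolist())
    for t,z in [("lens",20),("mount",12),("foot_centre",12),("foot_stop_edge",12),("plunger",60)]:
        for r in arm.find_in(t,c)[:3]:
            u,v=r["location"][0]*640,r["location"][1]*480
            print(t,round(r["confidence"],2),round(u),round(v),np.round(ray(c,u,v,z)))
o=arm.get_obs();print(o["t"],o["tcp_pos"],o["orientation"],o["force"])
a=cv2.imread("pics/scene0.png");cv2.imwrite("pics/a.png",a)
E
```

```text
scene [[0.81, 0.34, -0.47, 1175.71], [0.58, -0.46, 0.67, -867.83], [0.02, -0.82, -0.57, 786.49], [0.0, 0.0, 0.0, 1.0]]
lens 0.78 342 215 [524. 173.  20.]
lens 0.7 366 201 [538. 280.  20.]
lens 0.62 340 189 [434. 297.  20.]
mount 0.8 299 261 [551. -62.  12.]
foot_centre 0.6 298 258 [542. -57.  12.]
plunger 0.72 292 243 [531. -66.  60.]
side [[-0.72, -0.36, 0.59, -72.43], [-0.69, 0.39, -0.61, 665.7], [-0.02, -0.85, -0.53, 584.78], [0.0, 0.0, 0.0, 1.0]]
lens 0.82 277 281 [512. 181.  20.]
lens 0.75 260 321 [446. 282.  20.]
lens 0.73 228 299 [540. 284.  20.]
mount 0.73 342 232 [552. -68.  12.]
foot_centre 0.71 341 227 [568. -84.  12.]
foot_stop_edge 0.67 340 231 [558. -67.  12.]
plunger 0.64 354 215 [529. -86.  60.]
0.6 [ 213.63783439 -613.92921408  231.37794201] [-9.00002335e+01 -9.13180639e-03 -7.08113445e+01] [-1.25212309 -0.54784552  0.44567398]
```

View images.

```bash
python3 - <<'E'
import cv2,numpy as np
a=cv2.imread("pics/scene0.png")[150:330,180:480];b=cv2.imread("pics/side0.png")[170:390,150:450]
a=cv2.resize(a,None,fx=2,fy=2,interpolation=2)[:300];
a=cv2.imread("pics/scene0.png")[150:310,220:433];b=cv2.imread("pics/side0.png")[180:360,190:430]
f=lambda i,w,h:cv2.resize(i,(w,h),interpolation=cv2.INTER_CUBIC)
cv2.imwrite("pics/ab.png",np.hstack([f(a,400,300),f(b,400,300)]))
E
```

```text
(no output)
```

View pics/ab.png

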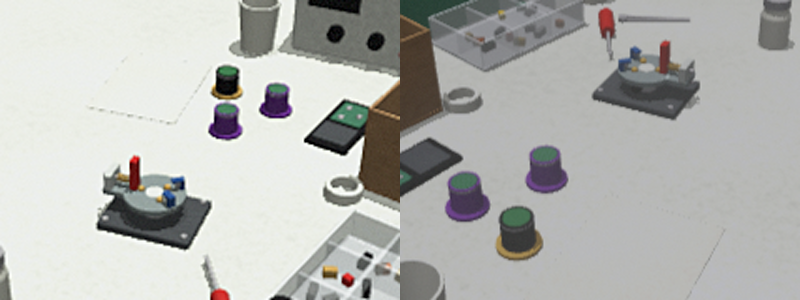

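View pics/scene0.png

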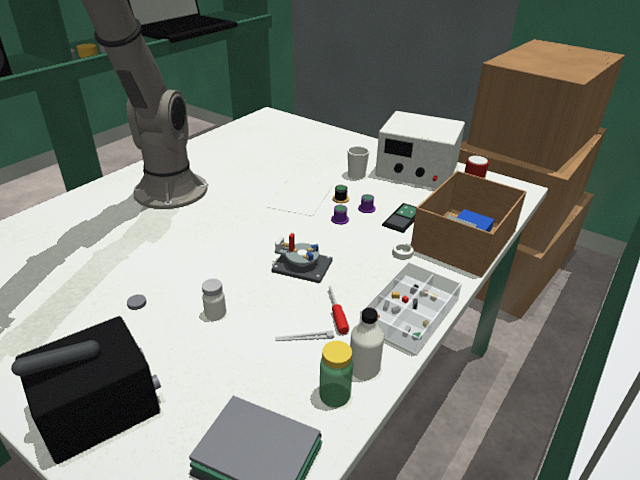

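The real lens (brass rim) is at scene ≈(340,189), side ≈(260,321), roughly (440,290) mm. The purple decoys are at about (520,177) and (539,282). The mount is near (552,-65) with its red plunger on the robot side. I'll go above the mount for a wrist view.

>>> play_rows --plan '[[[0,2.3,3.8,0.8,0],[0,2.3,3.8,0.8,0],[0,2.3,3.8,0.8,0],[0,2.3,3.8,0.8,0],[0,2.3,3.8,0.8,0],[0,2.3,3.8,0.8,0],[0,2.3,3.8,0.8,0],[0,2.3,3.8,0.8,0],[0,2.3,3.8,0.8,0],[0,2.3,3.8,0.8,0],[0,2.3,3.8,0.8,0],[0,2.3,3.8,0.8,0],[0,2.3,3.8,0.8,0],[0,2.3,3.8,0.8,0],[0,0,0,0,0],[0,0,0,0,0]]]'

```text
t: 2.2
tcp_pos: [536.0, -80.9, 343.4]
orientation: [-90.0, -0.0, -70.7]
force: [-1.0, -0.5, -0.1]
finger_gap: 1.002
```

```bash
python3 - <<'E'
from h import *
o=arm.get_obs();print(o["t"],o["tcp_pos"],o["orientation"],o["force"],o["qpos"])
save("wrist","w0");print(np.round(arm.camera_params("wrist")["extrinsics"],3).tolist(),arm.camera_params("wrist")["fx"])
for t,z in [("lens",20),("mount",12),("foot_centre",12),("foot_stop_edge",12),("plunger",80)]:
    for r in arm.find_in(t,"wrist")[:3]:
        u,v=r["location"][0]*640,r["location"][1]*480
        print(t,round(r["confidence"],2),round(u),round(v),np.round(ray("wrist",u,v,z)))
E
```

```text
2.2 [535.95261882 -80.90086066 343.44441131] [-8.99985994e+01 -2.61078127e-02 -7.06512033e+01] [-1.04352488 -0.53943717 -0.12192894] [ 23.34233      8.76491926 -22.02842942  92.78381467   3.36111639
  79.08994112 -69.74052701]
[[0.328, -0.898, -0.292, 610.294], [-0.945, -0.312, -0.102, -55.358], [0.001, 0.31, -0.951, 486.893], [0.0, 0.0, 0.0, 1.0]] 336.2981840889719
lens 0.97 127 142 [517. 175.  20.]
lens 0.85 48 167 [450. 272.  20.]
lens 0.7 50 92 [546. 278.  20.]
mount 0.69 307 171 [558. -63.  12.]
mount 0.47 434 62 [ 739. -172.   12.]
mount 0.24 304 199 [521. -72.  12.]
foot_centre 0.78 306 169 [560. -61.  12.]
foot_stop_edge 0.94 308 170 [561. -63.  12.]
plunger 0.84 304 199 [534. -69.  80.]
```

View pics/w0.png

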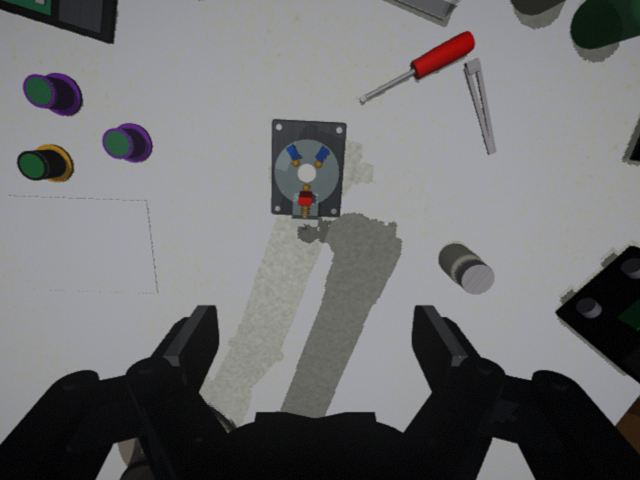

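Mount seen at ≈(308,168), its x axis pointing almost straight up in the image (plunger at (305,198), blue posts at (293,153) and (321,153)). The lens is at (45,163). Next I'll fit the foot outline.

```bash
cat >> h.py <<'E'
def rect(im,P,z,x0,y0,w,h,s):
    # top view of plane z: column=(x-x0)*s, row=(y-y0)*s
    q=[[x0,y0],[x0+w,y0],[x0+w,y0+h],[x0,y0+h]]
    src=np.float32([proj("",[a,b,z],P) for a,b in q]); dst=np.float32([[(a-x0)*s,(b-y0)*s] for a,b in q])
    return cv2.warpPerspective(im,cv2.getPerspectiveTransform(src,dst),(int(w*s),int(h*s)),flags=cv2.INTER_CUBIC)
E
python3 - <<'E'
from h import *
im=cv2.imread("pics/w0.png");P=arm.camera_params("wrist")
r=rect(im,P,12,460,-160,200,200,4)
g=r.max(2); m=((g<95)).astype(np.uint8)*255
m=cv2.morphologyEx(m,cv2.MORPH_OPEN,np.ones((7,7)))
cs,_=cv2.findContours(m,cv2.RETR_EXTERNAL,2)
c=max(cs,key=cv2.contourArea);R=cv2.minAreaRect(c);print(R,np.array(R[0])/4+[460,-160],np.array(R[1])/4,R[2])
cv2.drawContours(r,[c],-1,(0,255,0),1);cv2.polylines(r,[cv2.boxPoints(R).astype(int)],True,(0,0,255),1)
# lens
r2=rect(im,P,5,380,200,140,140,4)
cv2.imwrite("pics/w0r.png",np.hstack([cv2.resize(r,(400,400)),cv2.resize(r2,(400,400))]))
E
```

```text
((322.29425048828125, 367.94195556640625), (682.5017700195312, 399.5890808105469), 16.308231353759766) [540.57356262 -68.01451111] [170.6254425  99.8972702] 16.308231353759766
```

View pics/w0r.png

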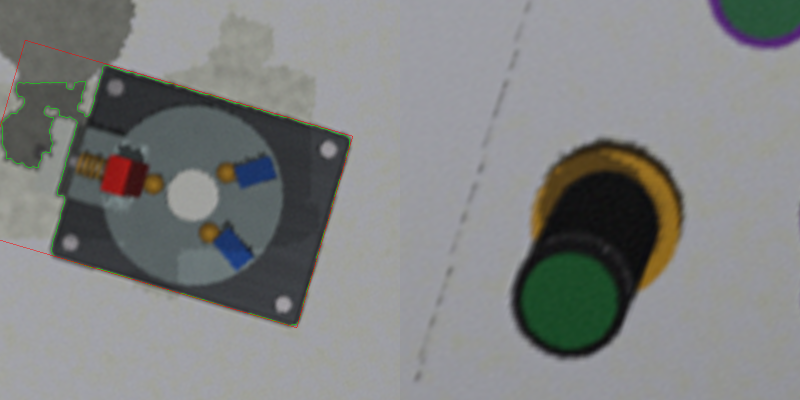

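>>> play_rows --plan '[[[0,-0.9,3.95,-1.7,-0.33],[0,-0.9,3.95,-1.7,-0.33],[0,-0.9,3.95,-1.7,-0.33],[0,-0.9,3.95,-1.7,-0.33],[0,-0.9,3.95,-1.7,-0.33],[0,-0.9,3.95,-1.7,-0.33],[0,-0.9,3.95,-1.7,-0.33],[0,-0.9,3.95,-1.7,-0.33],[0,-0.9,3.95,-1.7,-0.33],[0,0,0,0,0],[0,0,0,0,0]]]'

```text
t: 3.6
tcp_pos: [454.2, 273.6, 189.9]
orientation: [-90.1, -0.0, -73.7]
force: [0.5, -0.5, -0.3]
finger_gap: 0.998
```

```bash
python3 - <<'E'
from h import *
o=arm.get_obs();print(o["t"],o["tcp_pos"],o["orientation"],o["force"],o["qpos"])
im=save("wrist","w1")[:,:,::-1];P=arm.camera_params("wrist")
for t,z in [("lens",20),("toolcup",45)]:
    for c in ["wrist","scene","side"]:
      for r in arm.find_in(t,c)[:3]:
        if t=="lens" and c!="wrist":continue
        u,v=r["location"][0]*640,r["location"][1]*480
        print(t,c,round(r["confidence"],2),round(u),round(v),np.round(ray(c,u,v,z)))
# glass: green circle at z=40, rim: brass at z=5
out=[]
for z in (40,5):
    r=rect(im,P,z,400,225,100,100,4)
    hsv=cv2.cvtColor(r,cv2.COLOR_BGR2HSV)
    m=cv2.inRange(hsv,(45,60,30),(90,255,255)) if z==40 else cv2.inRange(hsv,(12,90,60),(30,255,255))
    cs,_=cv2.findContours(m,cv2.RETR_EXTERNAL,2)
    if cs:
        c=np.vstack([k for k in cs if cv2.contourArea(k)>100]);(u,v),rad=cv2.minEnclosingCircle(c);print(z,u/4+400,v/4+225,rad/4)
        cv2.circle(r,(int(u),int(v)),int(rad),(0,0,255),1)
    out.append(r)
cv2.imwrite("pics/w1r.png",np.hstack(out))
E
```

```text
3.6 [454.22780025 273.57881421 189.93151747] [-9.00636693e+01 -3.27114928e-02 -7.36998236e+01] [ 0.48132211 -0.51634384 -0.32247535] [  -4.79263027   15.43609966  -36.42211904  106.40968523   10.3607596
   61.53224975 -118.90656598]
lens wrist 0.95 337 121 [547. 279.  20.]
lens wrist 0.9 309 220 [454. 279.  20.]
lens wrist 0.87 430 188 [515. 178.  20.]
toolcup wrist 0.67 100 231 [399. 457.  45.]
toolcup scene 0.6 356 161 [396. 450.  45.]
toolcup scene 0.5 339 313 [ 758. -193.   45.]
toolcup scene 0.16 290 242 [512. -49.  45.]
toolcup side 0.86 196 367 [414. 436.  45.]
toolcup side 0.51 337 228 [536. -31.  45.]
40 451.6512985229492 278.6450881958008 16.395410537719727
5 452.35677337646484 278.7075538635254 26.259042739868164
```

View pics/w1r.png

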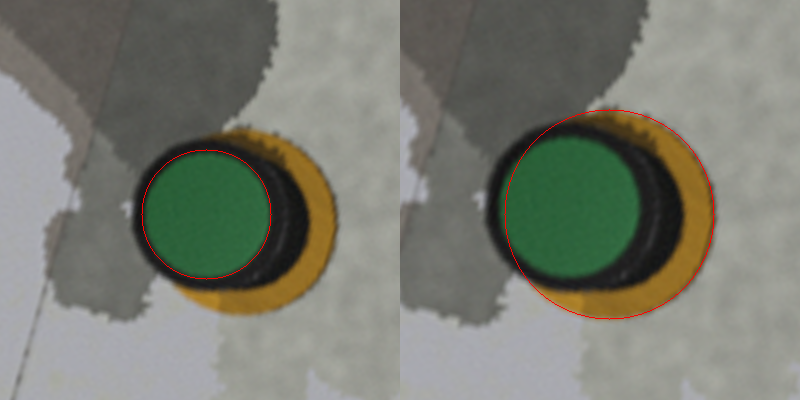

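>>> play_rows --plan '[[[0,-0.2,0.5,-2.5,0],[0,0,0,-3.2,0],[0,0,0,-3.2,0],[0,0,0,-3.2,0],[0,0,0,-3.0,0],[0,0,0,-2.0,0],[0,0,0,-1.3,0],[0,0,0,0,0],[0,0,0,0,0],[200,0,0,0,0],[200,0,0,0,0],[200,0,0,0,0],[200,0,0,0,0],[200,0,0,0,0],[200,0,0,0,0],[200,0,0,0,0],[200,0,0,0,0],[200,0,0,0,0]]]'

```text
t: 5.75
tcp_pos: [453.3, 279.0, 7.3]
orientation: [-89.9, -0.0, -73.8]
force: [-1.1, -1.6, 5.0]
finger_gap: 0.429
```

```bash
python3 - <<'E'
from h import *
o=arm.get_obs();print(o["t"],o["tcp_pos"],o["orientation"],o["force"],o["finger_gap"])
save("wrist","w2")
E
```

```text
5.75 [453.25737942 278.95235148   7.29257621] [-8.99166471e+01 -4.77802535e-03 -7.37915115e+01] [-1.12378472 -1.61137139  5.04568519] 0.4291876304455735
```

View pics/w2.png

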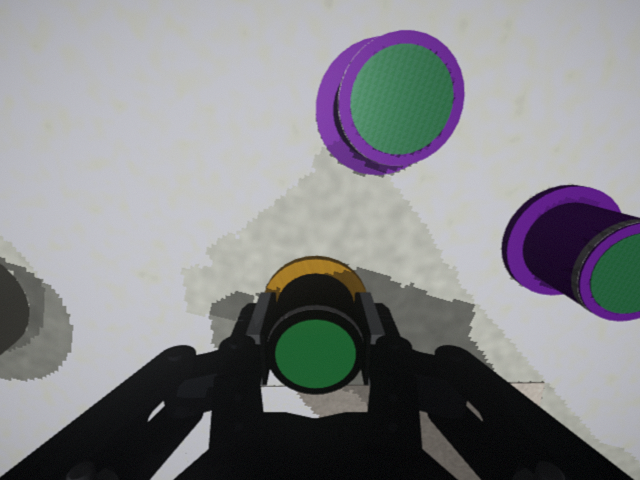

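The lens is gripped, centred between the pads, with the gap at 0.43 (about 37 mm), as expected. I'll lift it and go behind the mount for an overhead look.

>>> play_rows --plan '[[[200,0,0,1.0,0],[200,0,0,2.5,0],[200,0,0,3.5,0],[200,0,0,3.5,0],[200,0,0,2.5,0],[200,0,-1.0,1.3,0],[200,0.3,-2.5,0,0],[200,0.3,-4.0,0,0],[200,0.3,-4.0,0,0],[200,0.3,-4.0,0,0],[200,0.4,-4.0,0,0],[200,0.4,-4.0,0,0],[200,0.4,-4.0,0,0],[200,0.4,-4.0,0,0],[200,0.3,-3.0,0,0],[200,0.3,-1.5,0,0],[200,0,-0.4,0,0],[200,0,0,0,0],[200,0,0,0,0],[200,0,0,0,0]]]'

```text
t: 7.8
tcp_pos: [486.6, -83.5, 149.4]
orientation: [-90.0, 0.0, -73.6]
force: [-0.2, 0.1, -2.3]
finger_gap: 0.431
```

```bash
python3 - <<'E'
from h import *
o=arm.get_obs();print(o["t"],o["tcp_pos"],o["orientation"],o["force"],o["finger_gap"])
im=save("wrist","w3")[:,:,::-1];P=arm.camera_params("wrist")
r=rect(im,P,12,480,-140,160,160,3)
cv2.imwrite("pics/w3r.png",np.hstack([cv2.resize(im,(400,480),interpolation=cv2.INTER_AREA) if 0 else im[:480,160:480],r]))
E
```

```text
7.8 [486.61321441 -83.47178146 149.37448585] [-8.99955992e+01  2.98395179e-02 -7.36044212e+01] [-0.21313502  0.11928847 -2.28302379] 0.4310747784696341
```

View pics/w3r.png

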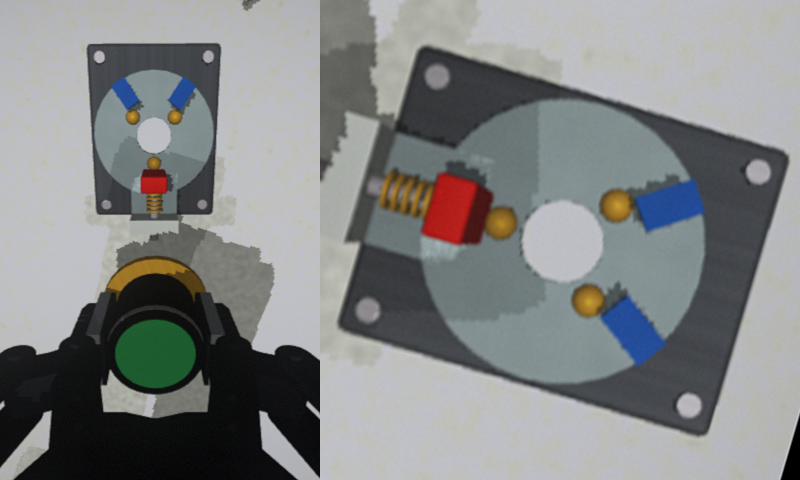

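The mount is sharp and the held lens upright. Foot centre by eye is about (561,-60). I'll fit the foot lines properly and measure the held lens in the same picture to cancel calibration bias.

```bash
python3 - <<'E'
from h import *
from scipy.optimize import least_squares
im=cv2.imread("pics/w3.png");P=arm.camera_params("wrist")
o=arm.get_obs();T=np.array(o["tcp_pos"]);a=np.radians(o["orientation"][2]+90);ex=np.array([np.cos(a),np.sin(a)]);ey=np.array([-ex[1],ex[0]])
print("cam",np.round(P["extrinsics"],3).tolist())
hsv=cv2.cvtColor(im,cv2.COLOR_BGR2HSV)
m=cv2.inRange(hsv,(45,60,30),(90,255,255));m[:300]=0
cs,_=cv2.findContours(m,cv2.RETR_EXTERNAL,2);c=max(cs,key=cv2.contourArea)
q=np.array([ray("wrist",u,v,T[2]-7.3+40,P)[:2] for u,v in c[:,0].astype(float)],np.float32)
(u,v),rad=cv2.minEnclosingCircle(q.reshape(-1,1,2)); d=np.array([u,v])-T[:2]; print("glass",u,v,rad,"off mountx,y",d@ex,d@ey)
# foot corners: corner refine in image
g=cv2.cvtColor(im,cv2.COLOR_BGR2GRAY)
# edge samples of foot: dark(<90) boundary along scanlines in rectified picture
S=6;r=rect(g,P,12,480,-140,160,160,S)
def fit(x,y,yaw,pts): pass
cx,cy,yaw=561.,-60.,16.4
for it in range(4):
    c_,s_=np.cos(np.radians(yaw)),np.sin(np.radians(yaw));A=np.array([[c_,-s_],[s_,c_]])
    res={}
    for nm,ax,sg,rng in [("+x",0,1,(-40,40)),("-x",0,-1,(-44,-25)),("-x2",0,-1,(25,44)),("+y",1,1,(-55,55)),("-y",1,-1,(-55,55))]:
        pts=[]
        for t in np.linspace(*rng,60):
            h=65 if ax==0 else 50
            k=np.arange(h-9,h+6,.1)
            L=np.array([sg*k,0*k+t] if ax==0 else [0*k+t,sg*k])
            W=(A@L).T+[cx,cy]
            val=cv2.remap(r,np.float32((W[:,0]-480)*S)[None],np.float32((W[:,1]+140)*S)[None],1)[0].astype(float)
            val=cv2.GaussianBlur(val[None],(0,0),5)[0];gr=np.gradient(val);j=gr.argmax()
            if gr[j]>.6: pts.append((t,k[j]))
        pts=np.array(pts); 
        if len(pts)>8:
            med=np.median(pts[:,1]);pts=pts[abs(pts[:,1]-med)<2]
            res[nm]=(np.median(pts[:,1]),np.polyfit(pts[:,0],pts[:,1],1)[0]*sg,len(pts))
    px=res["+x"][0];mx=np.mean([res[k][0] for k in("-x","-x2") if k in res])
    dd=A@[(px-mx)/2,(res["+y"][0]-res["-y"][0])/2]
    cx+=dd[0];cy+=dd[1]; yaw+=np.degrees((res["+y"][1]+res["-y"][1])/2)
print({k:np.round(v,3).tolist() for k,v in res.items()});print("mount",cx,cy,yaw)
d=np.array([cx,cy])-T[:2];print("tcp->mount in mount x,y",d@ex,d@ey,T,o["orientation"])
E
```

```text
cam [[0.282, -0.912, -0.297, 562.692], [-0.959, -0.268, -0.087, -60.448], [-0.0, 0.309, -0.951, 293.181], [0.0, 0.0, 0.0, 1.0]]
glass 483.9322509765625 -83.51780700683594 16.01151466369629 off mountx,y -2.540201897020032 0.9962564804244352
{'+x': [64.6, -0.001, 60.0], '-x': [64.6, 0.004, 60.0], '-x2': [64.5, 0.0, 60.0], '+y': [49.6, 0.0, 60.0], '-y': [49.6, -0.0, 60.0]}
mount 560.9293306411649 -59.760243191370094 16.51164565083958
tcp->mount in mount x,y 78.03150882171123 2.0786368110621667 [486.65029503 -83.75736737 149.40822654] [-8.99933952e+01  1.74378235e-02 -7.36219627e+01]
```

>>> play_rows --plan '[[[200,1.5,0.46,0,0],[200,2.5,0.77,0,0],[200,2.5,0.77,0,0],[200,1.6,0.5,0,0],[200,0.56,0.17,0,0.1],[200,0,0,0,0],[200,0,0,-2.0,0],[200,0,0,-2.0,0],[200,0,0,-1.6,0],[200,0,0,-1.0,0],[200,0,0,-0.2,0],[200,0,0,0,0],[200,0,0,0,0]]]'

```text
t: 9.15
tcp_pos: [573.8, -58.8, 82.3]
orientation: [-89.9, -0.0, -73.7]
force: [0.7, -1.0, -1.1]
finger_gap: 0.428
```

```bash
python3 - <<'E'
from h import *
o=arm.get_obs();print(o["t"],o["tcp_pos"],o["orientation"],o["force"],o["moment"],o["finger_gap"])
im=save("wrist","w4")[:,:,::-1];print(np.round(arm.camera_params("wrist")["extrinsics"],3).tolist())
cv2.imwrite("pics/w4r.png",cv2.resize(im[200:440,190:450],None,fx=2.4,fy=2.4,interpolation=2))
save("side","s4")
E
```

```text
9.15 [573.82063999 -58.79886158  82.27731881] [-8.99149792e+01 -4.35907875e-02 -7.36913295e+01] [ 0.6889112  -0.95045579 -1.10052429] [-0.0465044  -0.02183081 -0.00396585] 0.42792205678289097
[[0.281, -0.913, -0.295, 649.73], [-0.96, -0.267, -0.087, -35.446], [0.001, 0.307, -0.952, 226.255], [0.0, 0.0, 0.0, 1.0]]
```

View pics/w4r.png

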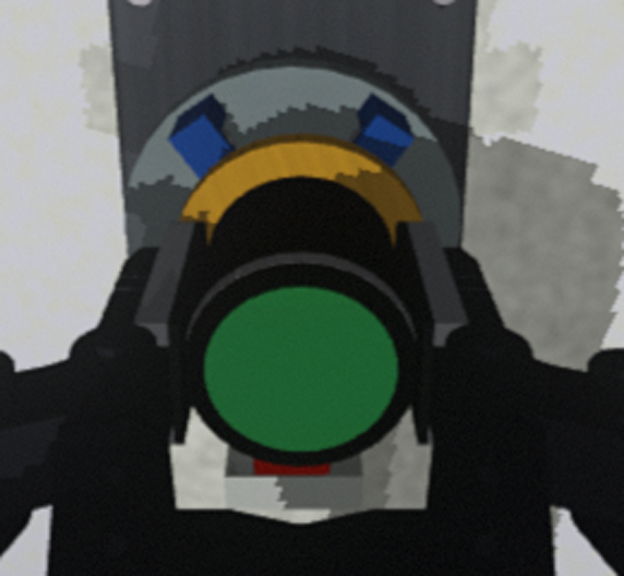

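>>> play_rows --plan '[[[200,-0.31,0,0,0],[200,-0.31,0,0,0],[200,0,0,0,0],[200,0,0,0,0],[200,0,0,0,0]]]'

```text
t: 9.75
tcp_pos: [567.1, -58.7, 81.4]
orientation: [-90.0, -0.0, -73.7]
force: [-0.0, 0.0, -1.7]
finger_gap: 0.427
```

>>> play_rows --plan '[[[200,-0.19,-0.06,0,0],[200,0,0,0,0],[200,0,0,0,0]]]'

```text
t: 10.05
tcp_pos: [565.5, -59.2, 81.5]
orientation: [-90.0, -0.0, -73.7]
force: [1.9, 0.5, -1.8]
finger_gap: 0.429
```

>>> play_rows --plan '[[[200,-0.19,-0.06,0,0],[200,0,0,0,0],[200,0,0,0,0]]]'

```text
t: 10.35
tcp_pos: [563.8, -59.7, 81.6]
orientation: [-89.9, -0.0, -73.7]
force: [2.1, 0.4, -2.7]
finger_gap: 0.432
```

>>> play_rows --plan '[[[200,-0.19,-0.06,0,0],[200,0,0,0,0],[200,0,0,0,0]]]'

```text
t: 10.65
tcp_pos: [561.7, -60.4, 81.6]
orientation: [-89.9, -0.0, -73.7]
force: [3.1, -0.1, -1.4]
finger_gap: 0.429
```

Contact with the plunger came where predicted (lens ≈ +3 mm). Pushing on to about -6 mm.

>>> play_rows --plan '[[[200,-0.2,-0.06,0,0],[200,-0.21,-0.06,0,0],[200,0,0,0,0],[200,0,0,0,0],[200,0,0,0,0],[200,0,0,0,0]]]'

```text
t: 11.25
tcp_pos: [557.5, -61.6, 81.5]
orientation: [-90.0, -0.0, -73.7]
force: [3.6, 1.3, -1.0]
finger_gap: 0.431
```

```bash
cat > st.py <<'E'
from h import *
o=arm.get_obs();T=np.array(o["tcp_pos"]);a=np.radians(16.45);e=np.array([[np.cos(a),np.sin(a)],[-np.sin(a),np.cos(a)]])
print(o["t"],"lens mx,my",np.round(e@(T[:2]-[560.93,-59.76])+[-2.5,1.0],2),"bottom",round(T[2]-7.3,2),"F mount",np.round(e@o["force"][:2],2),"Fz",round(o["force"][2],2),"M",np.round(o["moment"],3),o["orientation"])
E
python3 st.py; python3 - <<'E'
from h import *
im=save("wrist","w5")[:,:,::-1]
s=save("side","s5")[:,:,::-1]
u,v=map(int,proj("side",[561,-60,60]))
cv2.imwrite("pics/w5r.png",np.hstack([cv2.resize(im[200:440,190:450],(433,400),interpolation=2),cv2.resize(s[v-50:v+50,u-45:u+45],(360,400),interpolation=2)]))
E
```

```text
11.25 lens mx,my [-6.33  0.17] bottom 74.21 F mount [3.86 0.22] Fz -1.01 M [ 0.399 -0.862  0.008] [-8.99690606e+01 -1.12682315e-02 -7.36766412e+01]
```

View pics/w5r.png

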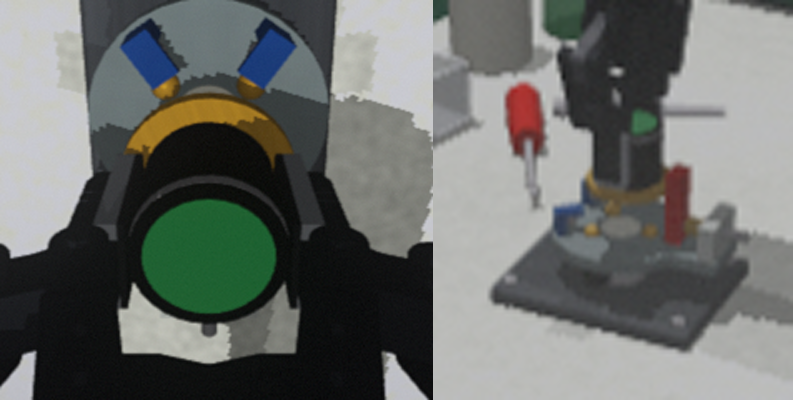

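Symmetric about the posts, with a plunger force ≈3.9 N (≈9 mm push). Lowering in small steps.

>>> play_rows --plan '[[[200,0,0,-0.15,0],[200,0,0,-0.15,0],[200,0,0,-0.15,0],[200,0,0,-0.15,0],[200,0,0,0,0],[200,0,0,0,0]]]'

```text
t: 11.95
tcp_pos: [557.0, -61.9, 75.0]
orientation: [-90.0, -0.0, -73.7]
force: [3.8, 0.1, -1.7]
finger_gap: 0.426
```

>>> play_rows --plan '[[[200,0,0,-0.15,0],[200,0,0,-0.15,0],[200,0,0,-0.15,0],[200,0,0,0,0],[200,0,0,0,0]]]'

```text
t: 12.45
tcp_pos: [557.0, -61.7, 70.6]
orientation: [-90.0, 0.0, -73.7]
force: [4.5, 0.7, -2.5]
finger_gap: 0.429
```

```bash
python3 st.py
```

```text
12.45 lens mx,my [-6.79  0.25] bottom 63.32 F mount [ 4.55 -0.62] Fz -2.46 M [ 0.283 -0.943  0.036] [-9.00210484e+01  4.83634898e-03 -7.36798916e+01]
```

>>> play_rows --plan '[[[200,0.05,0.01,-0.15,0],[200,0,0,-0.15,0],[200,0,0,0,0],[200,0,0,0,0]]]'

```text
t: 12.85
tcp_pos: [557.6, -61.7, 67.7]
orientation: [-90.0, -0.0, -73.7]
force: [3.8, 1.3, -2.3]
finger_gap: 0.428
```

>>> play_rows --plan '[[[200,0,0,-0.1,0],[200,0,0,0,0],[200,0,0,-0.1,0],[200,0,0,0,0]]]'

```text
t: 13.25
tcp_pos: [557.7, -61.7, 65.8]
orientation: [-90.0, -0.0, -73.7]
force: [3.2, 1.3, -1.8]
finger_gap: 0.426
```

>>> play_rows --plan '[[[200,0,0,-0.1,0],[200,0,0,0,0],[200,0,0,-0.1,0],[200,0,0,0,0]]]'

```text
t: 13.65
tcp_pos: [557.6, -61.6, 63.7]
orientation: [-90.0, -0.0, -73.7]
force: [4.3, 1.5, -0.8]
finger_gap: 0.421
```

```bash
python3 st.py
```

```text
13.65 lens mx,my [-6.21  0.13] bottom 56.41 F mount [4.58 0.23] Fz -0.84 M [ 0.222 -0.84  -0.   ] [-9.00122002e+01 -4.70377571e-03 -7.36776810e+01]
```

>>> play_rows --plan '[[[200,0,0,-0.1,0],[200,0,0,0,0],[200,0,0,0,0]]]'

```text
t: 13.95
tcp_pos: [557.7, -61.7, 62.7]
orientation: [-90.0, -0.0, -73.7]
force: [3.8, 1.2, -1.2]
finger_gap: 0.429
```

>>> play_rows --plan '[[[200,0,0,-0.1,0],[200,0,0,0,0],[200,0,0,0,0]]]'

```text
t: 14.25
tcp_pos: [557.7, -61.6, 61.8]
orientation: [-90.0, -0.0, -73.7]
force: [3.6, 2.2, -1.0]
finger_gap: 0.427
```

>>> play_rows --plan '[[[200,0,0,-0.1,0],[200,0,0,0,0],[200,0,0,0,0]]]'

```text
t: 14.55
tcp_pos: [557.6, -61.6, 60.7]
orientation: [-90.0, -0.0, -73.7]
force: [3.7, 1.9, -0.9]
finger_gap: 0.427
```

>>> play_rows --plan '[[[200,0,0,-0.1,0],[200,0,0,0,0],[200,0,0,0,0]]]'

```text
t: 14.85
tcp_pos: [557.7, -61.6, 59.8]
orientation: [-90.0, -0.0, -73.7]
force: [3.9, 1.4, -0.9]
finger_gap: 0.426
```

>>> play_rows --plan '[[[200,0,0,-0.1,0],[200,0,0,0,0],[200,0,0,0,0]]]'

```text
t: 15.15
tcp_pos: [557.7, -61.7, 58.8]
orientation: [-90.0, -0.0, -73.7]
force: [3.4, 1.2, -1.0]
finger_gap: 0.429
```

>>> play_rows --plan '[[[200,0,0,-0.1,0],[200,0,0,0,0],[200,0,0,0,0]]]'

```text
t: 15.45
tcp_pos: [557.7, -61.6, 57.8]
orientation: [-90.0, -0.0, -73.7]
force: [3.7, 1.5, -1.2]
finger_gap: 0.43
```

>>> play_rows --plan '[[[200,0,0,-0.1,0],[200,0,0,0,0],[200,0,0,0,0]]]'

```text
t: 15.75
tcp_pos: [557.7, -61.6, 56.8]
orientation: [-90.0, -0.0, -73.7]
force: [3.6, 1.7, -1.2]
finger_gap: 0.429
```

```bash
python3 st.py
```

```text
15.75 lens mx,my [-6.17  0.12] bottom 49.47 F mount [3.95 0.6 ] Fz -1.24 M [ 0.235 -0.863 -0.005] [-9.00075481e+01 -3.80862363e-03 -7.36805290e+01]
```

>>> play_rows --plan '[[[200,0,0,-0.1,0],[200,0,0,0,0],[200,0,0,0,0]]]'

```text
t: 16.05
tcp_pos: [557.8, -61.7, 56.3]
orientation: [-90.0, -0.0, -73.7]
force: [2.4, -0.0, 5.0]
finger_gap: 0.43
```

>>> play_rows --plan '[[[200,0,0,-0.1,0],[200,0,0,0,0],[200,0,0,0,0]]]'

```text
t: 16.35
tcp_pos: [557.9, -61.6, 56.1]
orientation: [-90.0, -0.0, -73.7]
force: [-1.1, 1.3, 9.6]
finger_gap: 0.419
```

Contact is at bottom height ≈49 mm. The apparent stage size in the earlier overhead view (94.7 mm vs 84) gives a stage at 43.7 mm and so a seat at ≈49.7 mm. This is the seat, not the lips. I'll ease the load and guide it towards home.

>>> play_rows --plan '[[[200,0,0,0.13,0],[200,0,0,0,0],[200,0,0,0,0]]]'

```text
t: 16.65
tcp_pos: [557.8, -61.6, 56.3]
orientation: [-90.0, -0.0, -73.7]
force: [2.2, 0.9, 4.4]
finger_gap: 0.43
```

```bash
python3 st.py
```

```text
16.65 lens mx,my [-6.01  0.07] bottom 49.01 F mount [2.38 0.24] Fz 4.36 M [ 0.278 -0.537  0.026] [-8.99917422e+01 -1.08722030e-02 -7.36883949e+01]
```

>>> play_rows --plan '[[[200,0,0,0.05,0],[200,0.1,0.03,0,0],[200,0.1,0.03,0,0],[200,0,0,0,0],[200,0,0,0,0]]]'

```text
t: 17.15
tcp_pos: [559.7, -61.1, 56.4]
orientation: [-90.0, -0.0, -73.7]
force: [2.6, 0.7, -0.4]
finger_gap: 0.433
```

```bash
python3 st.py
```

```text
17.15 lens mx,my [-4.09  0.1 ] bottom 49.12 F mount [ 2.7  -0.03] Fz -0.37 M [ 0.233 -0.732  0.034] [-9.00096744e+01 -3.28013164e-03 -7.36816601e+01]
```

Moves freely with a light load and stays low. Guiding 3 mm further.

>>> play_rows --plan '[[[200,0.1,0.03,0,0],[200,0.1,0.03,0,0],[200,0,0,0,0],[200,0.08,0.02,0,0],[200,0,0,0,0],[200,0,0,0,0]]]'

```text
t: 17.75
tcp_pos: [562.3, -60.3, 56.5]
orientation: [-90.0, -0.0, -73.7]
force: [2.7, 0.6, -1.8]
finger_gap: 0.429
```

```bash
python3 st.py
```

```text
17.75 lens mx,my [-1.33  0.09] bottom 49.16 F mount [ 2.78 -0.16] Fz -1.76 M [ 0.126 -0.575  0.007] [-9.00238931e+01 -2.62121623e-03 -7.36822857e+01]
```

>>> play_rows --plan '[[[200,0,0,-0.04,0],[200,0,0,0,0],[130,0,0,0,0],[110,0,0,0,0],[90,0,0,0,0],[70,0,0,0,0],[50,0,0,0,0],[50,0,0,0,0],[50,0,0,0,0],[50,0,0,0,0]]]'

```text
t: 18.75
tcp_pos: [562.5, -60.2, 56.2]
orientation: [-90.0, -0.0, -73.7]
force: [-0.7, -0.4, 0.1]
finger_gap: 0.805
```

```bash
python3 st.py;python3 - <<'E'
from h import *
im=save("wrist","w6")[:,:,::-1]
s=save("side","s6")[:,:,::-1]
u,v=map(int,proj("side",[561,-60,60]))
cv2.imwrite("pics/w6r.png",np.hstack([cv2.resize(im[200:440,190:450],(433,400),interpolation=2),cv2.resize(s[v-50:v+50,u-45:u+45],(360,400),interpolation=2)]))
E
```

```text
18.75 lens mx,my [-1.11  0.11] bottom 48.94 F mount [-0.75 -0.21] Fz 0.15 M [-0.003 -0.051  0.019] [-9.00020959e+01 -5.44788985e-03 -7.36847404e+01]
```

View pics/w6r.png

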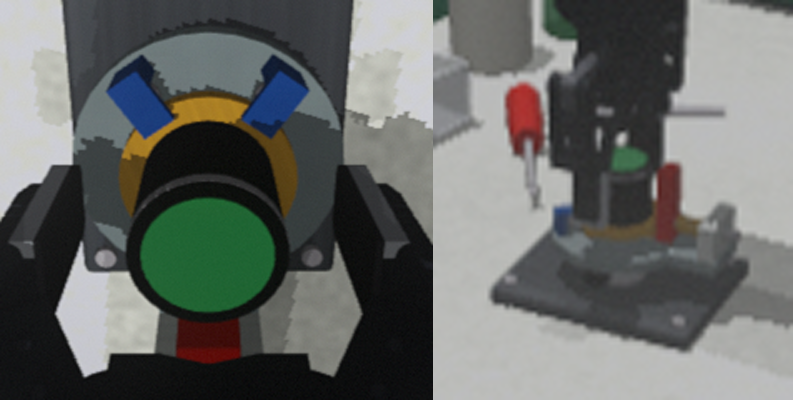

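Both pictures show the lens seated under both blue lips, symmetric, with the plunger against its rim. Now I'll raise, shut the fingers and come down on the glass.

>>> play_rows --plan '[[[50,0,0,0.5,0],[50,0,0,1.5,0],[50,0,0,2.0,0],[50,0,0,1.5,0],[50,0,0,0.5,0],[255,0,0,0,0],[255,0,0,0,0],[255,0,0,0,0],[255,0,0,0,0],[255,0,0,0,0],[255,0,0,0,0],[255,0,0,0,0],[255,0,0,0,0],[255,0,0,0,0]]]'

```text
t: 20.25
tcp_pos: [562.5, -60.2, 116.3]
orientation: [-90.0, -0.0, -73.7]
force: [0.2, -0.3, 0.6]
finger_gap: -0.002
```

>>> play_rows --plan '[[[255,0,0,-0.8,0],[255,0,0,-0.8,0],[255,0,0,-0.4,0],[255,0,0,0,0],[255,0,0,0,0]]]'

```text
t: 20.75
tcp_pos: [562.4, -60.2, 96.0]
orientation: [-90.0, 0.0, -73.7]
force: [0.5, 0.4, 0.0]
finger_gap: -0.002
```

>>> play_rows --plan '[[[255,0,0,-0.2,0],[255,0,0,-0.2,0],[255,0,0,-0.1,0],[255,0,0,0,0]]]'

```text
t: 21.15
tcp_pos: [562.4, -60.2, 91.1]
orientation: [-90.0, -0.0, -73.7]
force: [-0.2, -0.1, 0.3]
finger_gap: -0.001
```

>>> play_rows --plan '[[[255,0,0,-0.1,0],[255,0,0,0,0],[255,0,0,0,0]]]'

```text
t: 21.45
tcp_pos: [562.6, -60.2, 90.3]
orientation: [-90.0, -0.0, -73.7]
force: [0.9, 0.7, 0.2]
finger_gap: -0.003
```

>>> play_rows --plan '[[[255,0,0,-0.1,0],[255,0,0,0,0],[255,0,0,0,0]]]'

```text
t: 21.75
tcp_pos: [562.5, -60.2, 89.2]
orientation: [-90.0, -0.0, -73.7]
force: [0.1, -0.2, 0.3]
finger_gap: -0.002
```

>>> play_rows --plan '[[[255,0,0,-0.08,0],[255,0,0,0,0],[255,0,0,0,0]]]'

```text
t: 22.05
tcp_pos: [562.7, -60.3, 89.0]
orientation: [-90.0, -0.0, -73.7]
force: [-2.0, -0.6, 5.9]
finger_gap: -0.001
```

>>> play_rows --plan '[[[255,0,0,0,0],[255,0,0,0,0],[255,0,0,0,0],[255,0,0,0,0]]]'

```text
t: 22.45
tcp_pos: [562.7, -60.3, 89.0]
orientation: [-90.0, -0.0, -73.7]
force: [-1.2, 0.3, 5.8]
finger_gap: -0.005
```

```bash
python3 st.py
```

```text
22.45 lens mx,my [-0.95 -0.03] bottom 81.75 F mount [-1.06  0.61] Fz 5.79 M [-0.001  0.381 -0.043] [-8.99845034e+01 -2.85393527e-02 -7.36908625e+01]
```

Pressed at ≈5.8 N. For safety I'll press once more, 4 mm towards the plunger, so that the rear pad is surely loaded.

>>> play_rows --plan '[[[255,0,0,0.3,0],[255,-0.38,-0.11,0,0],[255,0,0,0,0],[255,0,0,-0.15,0],[255,0,0,-0.08,0],[255,0,0,0,0],[255,0,0,-0.06,0],[255,0,0,0,0],[255,0,0,0,0]]]'

```text
t: 23.35
tcp_pos: [558.7, -61.5, 89.1]
orientation: [-90.0, -0.0, -73.7]
force: [-1.8, 0.3, 5.1]
finger_gap: -0.0
```

```bash
python3 st.py
```

```text
23.35 lens mx,my [-5.09 -0.02] bottom 81.79 F mount [-1.59  0.8 ] Fz 5.14 M [-0.04   0.433  0.025] [-9.00140090e+01 -2.61439672e-02 -7.36921993e+01]
```

>>> play_rows --plan '[[[255,0,0,-0.03,0],[255,0,0,0,0],[255,0,0,0,0],[255,0,0,0.1,0],[255,0,0,0.3,0],[255,0,0,1.5,0],[255,0,0,3.0,0],[255,0,0,3.0,0],[255,-3.0,-0.9,3.0,0],[255,-4.0,-1.2,0,0],[255,-1.0,-0.3,0,0],[255,0,0,0,0],[255,0,0,0,0]]]'

```text
t: 24.65
tcp_pos: [479.8, -85.0, 197.8]
orientation: [-89.9, -0.0, -73.7]
force: [-0.1, 0.1, 0.7]
finger_gap: -0.003
```

```bash
python3 st.py; python3 - <<'E'
from h import *
im=save("wrist","w7")[:,:,::-1];P=arm.camera_params("wrist");s=save("side","s7")[:,:,::-1]
hsv=cv2.cvtColor(im,cv2.COLOR_BGR2HSV);m=cv2.inRange(hsv,(55,110,30),(80,255,255))
u0,v0=map(int,proj("",[561,-60,89],P));k=np.zeros_like(m);k[max(v0-50,0):v0+50,u0-50:u0+50]=1;m*=k
cs,_=cv2.findContours(m,cv2.RETR_EXTERNAL,2);c=max(cs,key=cv2.contourArea)
q=np.array([ray("",a,b,89,P)[:2] for a,b in c[:,0].astype(float)],np.float32)
(x,y),r=cv2.minEnclosingCircle(q.reshape(-1,1,2));a=np.radians(16.45)
d=np.array([x-560.93,y+59.76]);print("glass",x,y,r,"mount frame",d@[np.cos(a),np.sin(a)],d@[-np.sin(a),np.cos(a)])
u,v=map(int,proj("side",[561,-60,60]));b0=max(v0-90,0)
cv2.imwrite("pics/w7r.png",np.hstack([cv2.resize(im[b0:b0+200,u0-100:u0+100],(400,400),interpolation=2),cv2.resize(s[v-50:v+50,u-50:u+50],(400,400),interpolation=2)]))
E
```

```text
24.65 lens mx,my [-87.47  -0.2 ] bottom 190.5 F mount [-0.08  0.14] Fz 0.7 M [ 0.025 -0.033 -0.053] [-8.98959029e+01 -2.67876940e-02 -7.36636669e+01]
glass 561.3757934570312 -59.350494384765625 15.358778953552246 mount frame 0.5435090808653885 0.2665042856264425
```

View pics/w7r.png

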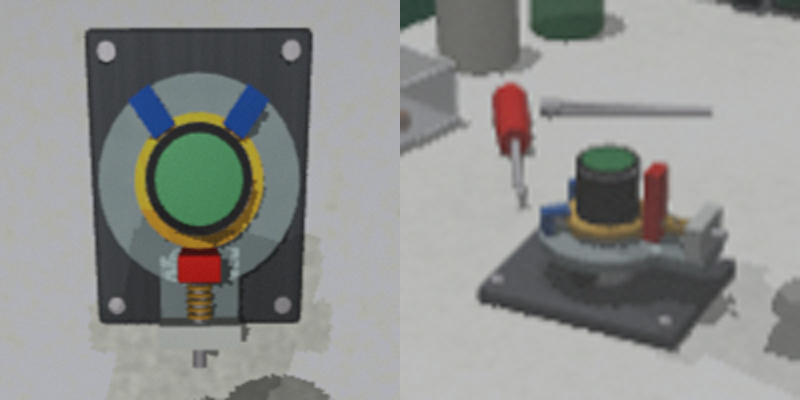

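```bash
python3 -c "
from h import *
print(arm.finish_job())"
```

```text
the job is handed in; nothing more can be done
None
```

The lens is seated in the three-point mount, pressed down and released, and I have handed the job in. No verdict came back. The clock read 24.65 s at my last reading before handing in, against the 58 s limit.

**What I did:** I gripped the brass-rimmed lens, not the purple look-alikes, and pushed the plunger back about 9 mm (≈3.9 N). I then lowered it by feel until it met the pads at about 49 mm above the bench. With a light load I guided it to about 1 mm short of home and let go. After that I pressed its top at two spots, at about 5.8 N and 5.1 N, and withdrew.

**Last checks:**
- **Position:** the lens sits under both blue lips with the plunger on its rim. The camera puts its axis 0.5 mm (x) and 0.3 mm (y) from the mount's axis, which is within the camera's error.
- **Level:** it looks level, and the top read 89.0 mm and 89.1 mm at the two press points.
- **Forces:** the highest force the wrist reported was 9.6 N, at first contact with the pads. That is above the suggested 5 N but well below the limits. I eased it at once.
- **Other things on the bench:** the screwdriver and tweezers look undisturbed in the final view. I did not look at the others again.

**Not confirmed:** the forces on the individual pads and stops, and the plunger reading, cannot be read directly. I inferred them from the pictures and the wrist force.

**Disagreement:** while I held the lens, the camera placed it 2.5 mm (x) and 1.0 mm (y) off the tool axis. I aimed relative to the camera's view, and the touch on the plunger agreed with it.

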